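# Hang the utensil bin on the fry-station rack and hold it in for the catches

## Task

Pick up the empty steel bin by its black handle, hook its back lip over the upper rail in the rack's free bay, midway between the posts like the bin fitted beside it, and let go so that it hangs. Then put closed fingertips on the middle of the black rubber pad low on its front and push it straight back onto both red spring buffers with a steady 10 N or so, never to their stops, and finish while still pressing, so that I can turn the catches over its ears. Leave the tongs, tape and timer where they lie.

Things in the scene. Friction and masses are not known exactly. Their poses are not given: they have to be found in the camera images.
- utensil_bin: Empty open steel bin, loose, 0.35 kg, standing on the worktop. 100 mm deep (x), 130 wide (y), front and sides 75 high. Origin: centre of the underside; z up, front faces its -x. Back plate flat, outer face at x = +50 mm, to z 108 mm, its lowest 18 mm bevelled to ride over the buffers; an ear each side out to y = +-85 mm at z 18 to 67. A lip behind its top reaches back to x = +78 (see bin_hook).
- bin_handle (a point): Middle of the bin's handle, 105 mm above the centre of its underside: black rubber-sleeved bar along the bin's y, 14 mm thick and high, 90 mm long, straps down to the side walls. Pinch it from above, fingers closing along the bin's x, opened 55 mm at most to clear the back plate. Axes as the bin's.
- bin_hook (a point): Where the rail's axis lies in the bin's lip when it hangs: bin frame (57, 0, 99) mm, axes as the bin's. The lip, 130 mm wide, runs back from the top of the back plate and turns down, flared: a channel open below, 13 mm wide at its roof (bin z 105 mm) and about 24 mm at its mouth (bin z 78 mm).
- push_pad (a point): Middle of the outer face of the black rubber push pad low on the bin's front wall: 56 mm wide, 26 mm high, standing 5 mm proud; bin frame (-55, 0, 34) mm, axes as the bin's. Level with the buffers when the bin hangs. Push along +x.
- rack: Fixed steel rack. Origin: on the worktop below the rail, middle of the free bay; x to the back, y along the rail. Posts 16 mm square, caps to z = 204 mm, at y = -108, +108, +324 mm; feet 130 x 30 mm. Free bay: between the first two (200 mm clear). In the other bay (middle y = +216 mm) an identical bin is fitted, with a spoon and black handle in it up to z = 310 mm. Small turn catches on the posts.
- rail_mid (a point): Middle of the free bay on the axis of the upper rail, 190 mm above the worktop; the rail is a round bar 12 mm thick along the rack's y. Axes as the rack's. A bin hung here has its underside 91 mm above the worktop.
- buffer_left (a joint): Travel (m) of the free bay's left (+y) spring buffer: 0 = out, 0.008 = squashed to its stop; 1.5 N per mm (3 N per mm for both). Red cone-nosed head 20 mm across, its tip at rack (-8, +42, 125) mm when out; it yields to the back (+x). A bin that merely hangs leans on both by about 1 mm, plumb; pushed with 10 N both go in 3 to 4 mm.
- buffer_right (a joint): The same for the free bay's right (-y) spring buffer, tip of its head at rack (-8, -42, 125) mm when out.
- tongs_1: Steel tongs, 316 mm long, 36 mm high, lying along the front edge, left of the robot's middle; bystander.
- tape_1: Roll of tape, 104 mm across, 25 mm high, lying flat at the front right; bystander.
- kitchen_timer: White kitchen timer, 78 x 52 x 14 mm, lying at the front left; bystander.

How it is judged (in metres and radians):
On the way:
1. the bin hangs by its lip on the upper rail, midway between the posts of the free bay, and the robot has let go of it (x of bin_hook in the frame of rail_mid between -0.008 and 0.008 m and y of bin_hook in the frame of rail_mid between -0.016 and 0.016 m and z of bin_hook in the frame of rail_mid between -0.007 and 0.007 m and contact force between the fingers and utensil_bin below 0.3 N and linear speed of utensil_bin below 0.02 m/s), for 0.3 s.
At the end, for the whole second after the job is handed in: The bin hangs on the rail (hook point within 8 mm of the rail's axis along the rack's x, 7 mm in height, and within 16 mm of the bay's middle), both buffers are pressed in by 1.5 to 7 mm, the fingers push on the bin with 6 to 16 N, and the bin is still; all this while the robot goes on holding (x of bin_hook in the frame of rail_mid between -0.008 and 0.008 m and y of bin_hook in the frame of rail_mid between -0.016 and 0.016 m and z of bin_hook in the frame of rail_mid between -0.007 and 0.007 m and contact force between the fingers and utensil_bin between 6 and 16 N and value of joint buffer_left between 0.0015 and 0.007 m and value of joint buffer_right between 0.0015 and 0.007 m and linear speed of utensil_bin below 0.01 m/s); the arm keeps its last pose, push and grip.
It fails at once if a buffer is squashed to its stop (value of joint any of buffer_left, buffer_right above 0.0078 m).
It fails at once if the tongs is moved by more than 2 cm (distance of tongs_1 from where it was at the start of the episode above 0.02 m).
It fails at once if the roll of tape is moved by more than 2 cm (distance of tape_1 from where it was at the start of the episode above 0.02 m).
It fails at once if the timer is moved by more than 2 cm (distance of kitchen_timer from where it was at the start of the episode above 0.02 m).
It also fails if it takes over 64 s, if anything falls off the work surface, if the arm or the gripper's body presses on something with over 40 N, if the wrist force passes 120 N, or if a joint passes its speed limit or range.

## Robot

A 6-joint arm with a two-finger parallel gripper is mounted at the origin on a cart in front of the work surface, level with it; the furniture and walls round the work are solid. World frame = base frame: x ahead of the robot, y to its left, z up, the work surface at z = 0. Lengths are in mm, angles in rad, forces in N, time in s.
With the tool pointing down it reaches from about 400 to 925 mm from the base axis. Payload 12.5 kg.
Tool frame: the origin (TCP) lies midway between the tips of the shut fingers; the grasp point (between the pads) lies 19 mm behind it; z points along the fingers, y is the line along which they close (so a half turn about z gives the same grasp; the last joint's range is limited). The gripper opens to 95 mm and grips with 3 to 60 N. Pads are 20 mm wide; open, the fingers measure 119 mm over their backs; the gripper's body (75 mm by 180 mm) begins 59 mm behind the grasp point.
Start: joints at [-1.312, 0.491, 1.559, -0, 1.092, -0.106], TCP at [223, -583.882, 214.661] pointing down, gripper open.
Joint ranges: [-3.1, 3.1], [-0.84, 2.19], [0.05, 2.79], [-1.13, 4.28], [0.06, 2.93], [-2.69, 2.69]. Speed limits (rad/s): [2.22, 2.22, 2.79, 3.14, 3.14, 3.14].

## Interface

Orientations are given as [roll, pitch, yaw] about the fixed x, y, z axes, in that order (R = Rz(yaw) Ry(pitch) Rx(roll)).
In Python, from cell import * gives the robot as it stands. The module is installed in compiled form; this text tells all that it offers.
- The arm moves only by the tool arm_command, never from a script. Its arguments are lists of equal length, an entry for each row: "delta_pos": the shift along the world's x, y, z in units of 250 mm (1.0 is 250 mm), a list of three; "delta_rot": the turn, a rotation vector about the world's x, y, z in units of 90 degrees (1.0 is 90 degrees), a list of three; "claw": the closure, from 0 (fully open) to 1 (shut). In form: {"delta_pos": [[tx, ty, tz], ...], "delta_rot": [[wx, wy, wz], ...], "claw": [claw, ...]}. A call has exactly 5 rows; each row is the pose to reach, as a shift and turn from the pose commanded when the call began; what a row does not reach only later rows make up. A row lasts 1/12 s, in which the tool goes at most 41.7 mm and 7.16 degrees, less where a joint would pass 70% of its speed; a pose out of reach is approached as far as the arm can. A call with a number of a shift or a turn outside -1 to 1 is refused whole. A call with a gripper value outside its range is refused whole. The fingers move at their own pace and stop on an object; the grip force is fixed at half the most. Time passes only in rows, so rows that repeat a pose let the fingers close, or fill a call up. It gives the time, the measured TCP pose, the force, the opening and the grip force at its end, in the units of the state.
- state(): the state, without advancing time (a new reading comes with each control period).
- read_camera(name): name is "side" or "top"; returns the picture (400x640x3 uint8, red, green, blue); there is no depth.
- calibration(name): a dict with "camera_matrix" (3x3 intrinsics, pixels), "T" (4x4, takes a point from camera to world coordinates). Camera axes: x right, y down, z forward; pixel columns grow to the right and rows downward; lengths in mm; the calibration is good to about 2 mm. A picture is of the moment at which its call begins. calibration takes no time and is no camera call.
- job_done(): hands the job in; it is judged then, once.
The state is a dict: "t": time; "joints": joint angles; "qvel": joint speeds; "tau": joint torques, N m; "eef_pos": TCP position; "tcp_rot": TCP orientation; "ft_force": force on the tool from outside, world axes, zero at the start; "moment": the same for the moment, N m; "opening": opening from 0.0 (shut) to 1.0 (fully open); "grip_force": force on a finger pad.
Only numpy, scipy, OpenCV 4.12 (cv2) and the standard library are available. Lean on these libraries where they do the work, as an engineer would, in place of code of your own. Each camera call takes 0.05 s, during which the arm holds its last target. There are 200 camera calls.

## Working session

There is one attempt and no reset: what is moved stays moved. The work goes in short steps, Python scripts to look and compute and a tool call to move; the robot and the scene stay as the last step left them, time stands still between calls to the robot, and variables do not carry over. Pictures are saved under pics/ and viewed, at most 10 in all, crops included, and the job is handed in when it is done.

Besides the shell and the picture viewer there is one more tool, called after "Call:" in YAML: its name, and indented under it one key for each argument. arm_command: Moves the arm, as the interface text tells. Shifts and turns lie within -1 to 1; 1 stands for 250 mm of shift or 90 degrees of turn. Its arguments: {"type":"object","properties":{"delta_pos":{"type":"array"},"delta_rot":{"type":"array"},"claw":{"type":"array"}},"required":["delta_pos","delta_rot","claw"]}

```bash
mkdir -p pics
python3 - <<'E'
from cell import *
import cv2
for n in("top","side"):
    cv2.imwrite(f"pics/{n}0.png",read_camera(n)[:,:,::-1]); c=calibration(n); print(n,c["camera_matrix"].round(1).tolist(),c["T"].round(3).tolist())
print(state())
E
```

```text
top [[434.2, 0.0, 305.8], [0.0, 434.2, 203.2], [0.0, 0.0, 1.0]] [[0.0, -0.995, 0.097, 361.535], [-1.0, -0.002, -0.015, -24.177], [0.015, -0.097, -0.995, 1459.064], [0.0, 0.0, 0.0, 1.0]]
side [[375.9, 0.0, 329.2], [0.0, 375.9, 199.3], [0.0, 0.0, 1.0]] [[-0.865, -0.31, 0.394, -33.031], [-0.501, 0.567, -0.654, 812.875], [-0.021, -0.763, -0.646, 972.249], [0.0, 0.0, 0.0, 1.0]]
{'t': 0.1, 'joints': array([-1.31161676e+00,  4.91487713e-01,  1.55939469e+00, -1.71097435e-06,
        1.09169856e+00, -1.05613745e-01]), 'qvel': array([ 0.00011216, -0.00127356, -0.00151511,  0.00057518,  0.00073868,
        0.0002874 ]), 'tau': array([ 2.19604553e-03, -6.13624477e+01, -2.58608651e+01,  6.93250448e-02,
        4.70067118e-02, -6.14464989e-05]), 'eef_pos': array([ 222.9293406 , -583.65693082,  214.12524291]), 'tcp_rot': array([-3.14060969e+00, -1.02675585e-04,  3.64794054e-01]), 'ft_force': array([0.79036416, 0.69372254, 0.6659937 ]), 'moment': array([ 0.00584965, -0.00823893, -0.00488893]), 'grip_force': 0.0, 'opening': 0.99985845808617}
```

View pics/top0.png

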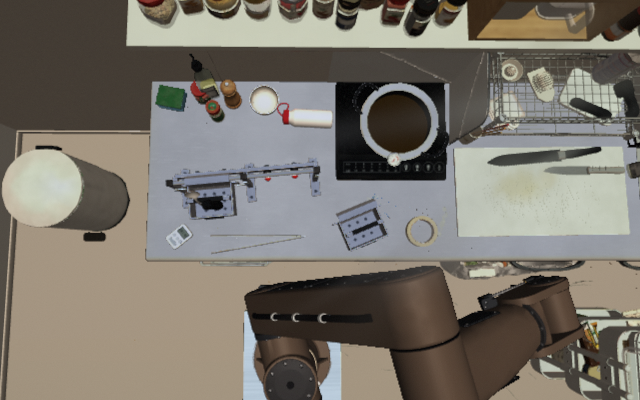

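View pics/side0.png

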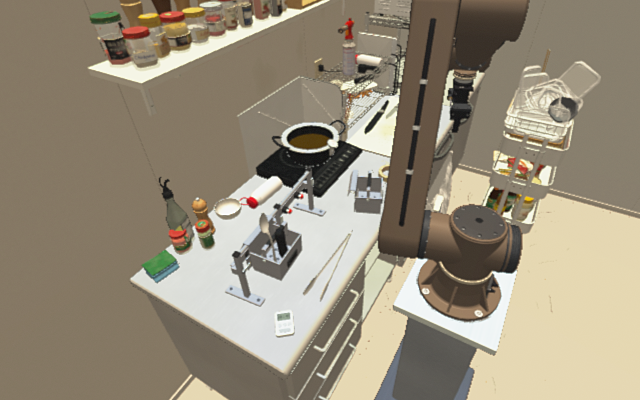

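The top view shows the loose bin at about (361,225), yawed, with its back plate upper left. The rack runs from (175,185) to (318,165), with the free bay on the right between posts at about (250,175) and (317,165). The tape is at (422,231), and the tongs lie along row 240. I'll zoom in on both views.

Run:
```python
import cv2
a=cv2.imread("pics/top0.png")[145:265,235:395]; cv2.imwrite("pics/top1.png",cv2.resize(a,None,fx=5,fy=5,interpolation=cv2.INTER_CUBIC))
a=cv2.imread("pics/side0.png")[150:270,230:390]; cv2.imwrite("pics/side1.png",cv2.resize(a,None,fx=5,fy=5,interpolation=cv2.INTER_CUBIC))
```

```text
(no output)
```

View pics/top1.png

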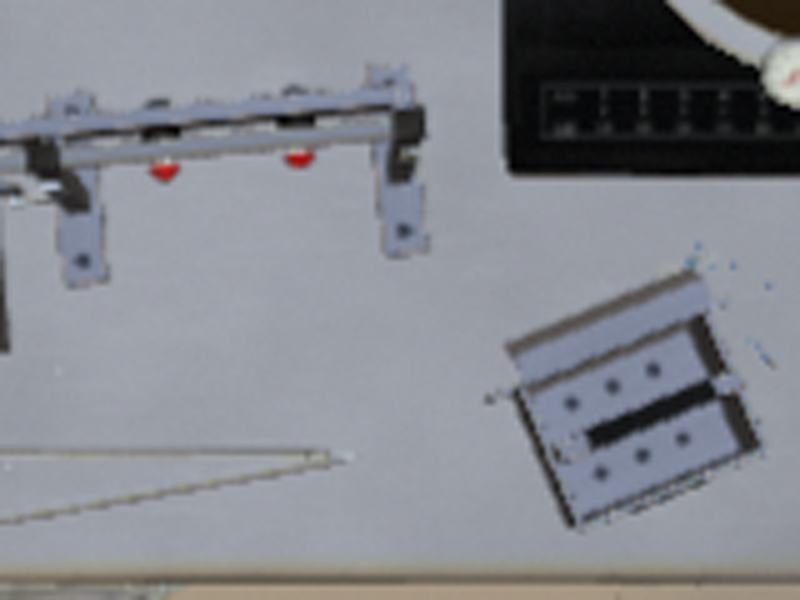

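View pics/side1.png

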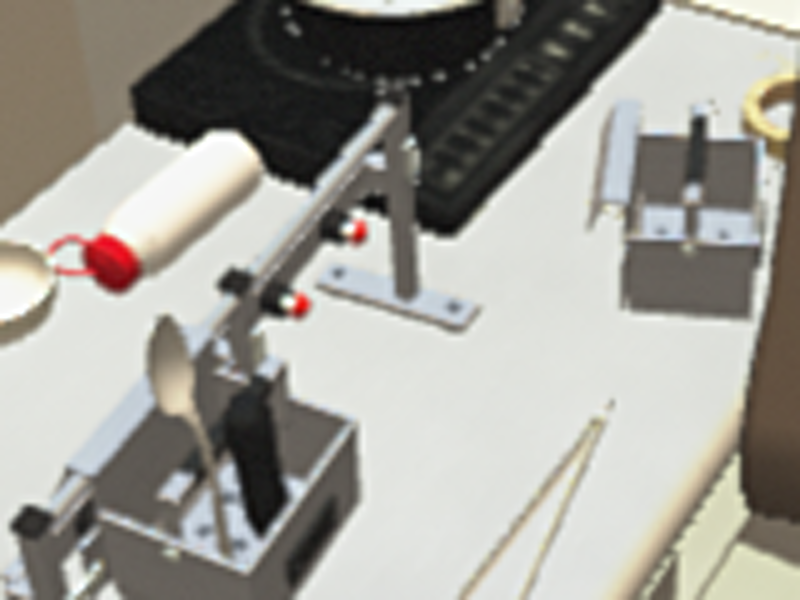

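Handle sleeve ends in the top crop are (590,440) and (715,390). Buffer tips are (165,184) and (300,168). Foot corners and the bin rim are also clear in both crops. I'll fit planar poses from both views.

```bash
cat > h.py <<'E'
import numpy as np
from cell import *
from scipy.optimize import least_squares
def proj(n,P):
    c=calibration(n);Ti=np.linalg.inv(c["T"]);p=np.atleast_2d(P)@Ti[:3,:3].T+Ti[:3,3];q=p@c["camera_matrix"].T
    return q[:,:2]/q[:,2:]
def world(s,P):
    x,y,a=s;P=np.array(P,float);return np.c_[x+np.cos(a)*P[:,0]-np.sin(a)*P[:,1],y+np.sin(a)*P[:,0]+np.cos(a)*P[:,1],P[:,2]]
def fit(obs,s0):
    # obs {cam:[(u,v,x,y,z)]}
    def r(s): return np.concatenate([(proj(n,world(s,np.array(o)[:,2:]))-np.array(o)[:,:2]).ravel() for n,o in obs.items()])
    f=least_squares(lambda s:r([s[0]*100,s[1]*100,s[2]]),[s0[0]/100,s0[1]/100,s0[2]],loss="soft_l1")
    s=f.x*[100,100,1]; print("pose",s.round(3));print(r(s).reshape(-1,2).round(1).tolist());return s
T=lambda L:[(u/5+235-.4,v/5+145-.4,*p) for u,v,*p in L]
S=lambda L:[(u/5+230-.4,v/5+150-.4,*p) for u,v,*p in L]
E
python3 - <<'E'
from h import *
t=[(165,184,-8,42,125),(300,168,-8,-42,125),(385,257,-65,-93,4),(430,250,-65,-123,4),(66,288,-65,123,4),(108,280,-65,93,4),(368,68,65,-93,4),(408,66,65,-123,4),(50,97,65,123,4),(95,92,65,93,4),(408,122,0,-108,204)]
s=[(310,305,-8,42,125),(367,232,-8,-42,125),(463,330,-65,-93,4),(480,308,-65,-123,4),(318,287,65,-93,4),(338,265,65,-123,4),(397,97,0,-108,204)]
fit({"top":T(t)},[560,30,0]);fit({"side":S(s)},[560,30,0]);fit({"top":T(t),"side":S(s)},[560,30,0])
t=[(590,440,0,45,112),(715,390,0,-45,112),(508,350,78,65,80),(690,272,78,-65,80),(573,525,-50,65,75),(757,447,-50,-65,75)]
s=[(622,308,45,65,0),(748,315,-50,65,0),(628,238,50,65,75),(760,240,-50,65,75),(700,110,0,-45,105),(695,195,0,45,105)]
fit({"top":T(t)},[460,-200,.4]);fit({"side":S(s)},[460,-200,.4]);fit({"top":T(t),"side":S(s)},[460,-200,.4])
E
```

```text
pose [5.82542e+02 3.25440e+01 9.10000e-02]
[[-0.0, -3.6], [-0.0, -2.7], [-0.1, 0.6], [-0.3, 1.2], [-0.3, 0.0], [0.2, 0.8], [-0.2, 0.5], [0.6, 0.2], [-0.0, 0.2], [-0.2, 0.4], [0.3, -2.5]]
pose [5.79167e+02 2.68120e+01 1.20000e-01]
[[-0.2, 0.0], [-0.6, -0.2], [1.8, 0.4], [1.5, -0.1], [0.3, 0.5], [-0.2, 0.2], [-1.8, -2.0]]
pose [5.82039e+02 3.16870e+01 9.00000e-02]
[[0.3, -3.4], [0.3, -2.6], [0.1, 0.7], [-0.0, 1.3], [-0.0, 0.1], [0.5, 1.0], [0.1, 0.7], [0.8, 0.3], [0.2, 0.3], [0.1, 0.6], [0.6, -2.3], [-2.1, 0.5], [-1.8, 0.5], [0.9, 1.4], [0.9, 0.9], [-0.2, 0.9], [-0.5, 0.7], [-2.5, -1.3]]
pose [ 4.17037e+02 -2.27575e+02  3.74000e-01]
[[-1.5, 0.4], [0.3, -0.2], [-1.2, -1.9], [0.0, -1.0], [0.6, 0.7], [1.5, 1.3]]
pose [ 4.20482e+02 -2.35008e+02  4.08000e-01]
[[1.2, 0.1], [0.8, 0.3], [-0.9, -0.9], [-0.2, 0.3], [-0.3, 1.4], [-0.2, -1.2]]
pose [ 4.1766e+02 -2.2987e+02  3.9000e-01]
[[-0.7, 0.4], [0.9, -0.6], [-0.8, -1.6], [0.2, -1.3], [1.7, 0.7], [2.3, 0.7], [1.0, 1.0], [0.7, 1.5], [-1.1, -0.1], [-0.4, 1.4], [-0.0, 2.3], [-0.3, -0.2]]
```

Run:
```python
from h import *
from scipy.optimize import minimize_scalar
t=[(165,184,-8,42,125),(300,168,-8,-42,125),(385,257,-65,-93,4),(430,250,-65,-123,4),(66,288,-65,123,4),(108,280,-65,93,4),(368,68,65,-93,4),(408,66,65,-123,4),(50,97,65,123,4),(95,92,65,93,4),(408,122,0,-108,204)]
s=[(310,305,-8,42,125),(367,232,-8,-42,125),(463,330,-65,-93,4),(480,308,-65,-123,4),(318,287,65,-93,4),(338,265,65,-123,4),(397,97,0,-108,204)]
sh=lambda L,d:[(u,v,x+(d if z==4 else 0),y,z) for u,v,x,y,z in L]
for d in (0,5,10,15,20):
  print("d",d)
  a=fit({"top":T(sh(t,d)),"side":S(sh(s,d))},[580,30,.1])
  for n,o in(("top",(235,145)),("side",(230,150))):
    print(n,"rail",((proj(n,world(a,[(0,90,190),(0,0,190),(0,-90,190)]))-o+.4)*5).round().tolist(),"z125",((proj(n,world(a,[(0,90,125),(0,-90,125)]))-o+.4)*5).round().tolist())
```

```text
d 0
pose [5.82039e+02 3.16870e+01 9.00000e-02]
[[0.3, -3.4], [0.3, -2.6], [0.1, 0.7], [-0.0, 1.3], [-0.0, 0.1], [0.5, 1.0], [0.1, 0.7], [0.8, 0.3], [0.2, 0.3], [0.1, 0.6], [0.6, -2.3], [-2.1, 0.5], [-1.8, 0.5], [0.9, 1.4], [0.9, 0.9], [-0.2, 0.9], [-0.5, 0.7], [-2.5, -1.3]]
top rail [[76.0, 143.0], [228.0, 130.0], [380.0, 117.0]] z125 [[88.0, 161.0], [377.0, 136.0]]
side rail [[242.0, 275.0], [311.0, 194.0], [374.0, 120.0]] z125 [[253.0, 349.0], [380.0, 193.0]]
d 5
pose [5.77633e+02 3.13370e+01 9.10000e-02]
[[0.4, -2.0], [0.4, -1.2], [0.1, 0.5], [-0.0, 1.1], [-0.0, 0.0], [0.5, 0.8], [0.0, 0.5], [0.8, 0.1], [0.2, 0.2], [0.0, 0.4], [0.7, -0.9], [-1.0, 0.9], [-0.7, 0.8], [0.7, 1.4], [0.7, 0.9], [-0.3, 0.9], [-0.7, 0.6], [-1.4, -1.0]]
top rail [[77.0, 151.0], [229.0, 138.0], [380.0, 124.0]] z125 [[89.0, 168.0], [378.0, 143.0]]
side rail [[248.0, 277.0], [317.0, 195.0], [379.0, 122.0]] z125 [[259.0, 351.0], [385.0, 194.0]]
d 10
pose [5.74082e+02 3.11220e+01 9.40000e-02]
[[0.4, -0.9], [0.4, -0.1], [0.1, 0.0], [-0.1, 0.6], [-0.1, -0.3], [0.5, 0.5], [-0.1, 0.0], [0.7, -0.4], [0.1, -0.1], [-0
[... 546 characters left out ...]
-1.2, 0.7], [-1.5, 0.5], [0.2, -0.6]]
top rail [[77.0, 163.0], [229.0, 149.0], [381.0, 135.0]] z125 [[89.0, 179.0], [378.0, 153.0]]
side rail [[258.0, 280.0], [326.0, 198.0], [388.0, 124.0]] z125 [[268.0, 354.0], [393.0, 197.0]]
d 20
pose [5.6681e+02 3.0629e+01 9.5000e-02]
[[0.6, 1.5], [0.6, 2.2], [-0.0, -0.8], [-0.2, -0.2], [-0.2, -1.1], [0.3, -0.3], [-0.3, -0.8], [0.5, -1.2], [-0.1, -0.9], [-0.3, -0.7], [1.0, 2.6], [1.9, 1.8], [2.0, 1.6], [-0.3, 1.0], [-0.4, 0.6], [-1.4, 0.6], [-1.8, 0.4], [1.2, -0.3]]
top rail [[78.0, 170.0], [230.0, 156.0], [382.0, 142.0]] z125 [[89.0, 186.0], [379.0, 159.0]]
side rail [[263.0, 282.0], [331.0, 200.0], [393.0, 126.0]] z125 [[273.0, 356.0], [398.0, 198.0]]
```

The poses fit well: the rack is at (574, 31) yaw 0.094, with its feet sitting about 10 mm back. The bin is at (417.5, -230) yaw 0.39. Tool yaw for the grasp is 1.96, which is +91.4° from here. I'll move above the handle.

Call:
arm_command:
  delta_pos:
    - [0.052,0.094,0]
    - [0.104,0.189,0]
    - [0.156,0.283,0]
    - [0.208,0.378,0]
    - [0.26,0.472,0]
  delta_rot:
    - [0,0,0.068]
    - [0,0,0.136]
    - [0,0,0.204]
    - [0,0,0.272]
    - [0,0,0.34]
  claw: [0.47,0.47,0.47,0.47,0.47]

```text
t: 0.52
eef_pos: [288.3, -464.6, 214.4]
tcp_rot: [-3.141, -0.0, 0.904]
ft_force: [0.1, 0.1, 1.1]
opening: 0.705
grip_force: 0.0
```

Call:
arm_command:
  delta_pos:
    - [0.052,0.094,0]
    - [0.104,0.189,0]
    - [0.156,0.283,0]
    - [0.208,0.378,0]
    - [0.26,0.472,0]
  delta_rot:
    - [0,0,0.068]
    - [0,0,0.136]
    - [0,0,0.204]
    - [0,0,0.272]
    - [0,0,0.34]
  claw: [0.47,0.47,0.47,0.47,0.47]

```text
t: 0.93
eef_pos: [353.3, -346.6, 214.5]
tcp_rot: [-3.141, -0.0, 1.438]
ft_force: [-0.7, -0.6, -1.2]
opening: 0.529
grip_force: 0.0
```

Call:
arm_command:
  delta_pos:
    - [0.052,0.094,0]
    - [0.104,0.189,0]
    - [0.156,0.283,-0.08]
    - [0.208,0.378,-0.16]
    - [0.258,0.472,-0.24]
  delta_rot:
    - [0,0,0.068]
    - [0,0,0.136]
    - [0,0,0.204]
    - [0,0,0.272]
    - [0,0,0.336]
  claw: [0.47,0.47,0.47,0.47,0.47]

```text
t: 1.35
eef_pos: [418.0, -228.7, 154.1]
tcp_rot: [3.141, 0.001, 1.966]
ft_force: [1.1, -1.2, -1.1]
opening: 0.531
grip_force: 0.0
```

Run:
```python
from h import *
import cv2
for n,(r,c) in (("top",(175,310)),("side",(145,330))):
    a=read_camera(n)[r:r+90,c:c+110,::-1]; globals()[n]=cv2.resize(a,None,fx=3.6,fy=3.6,interpolation=cv2.INTER_CUBIC)
cv2.imwrite("pics/g1.png",cv2.hconcat([top,side]))
p=state()["eef_pos"]; print(p)
for n,o in(("top",(310,175)),("side",(330,145))): print(n,((proj(n,[p,[417.5,-230,112]])-o+.4)*3.6).round().tolist())
```

```text
[ 417.32568637 -226.60948709  152.25090842]
top [[204.0, 189.0], [201.0, 191.0]]
side [[143.0, 96.0], [142.0, 126.0]]
```

View pics/g1.png

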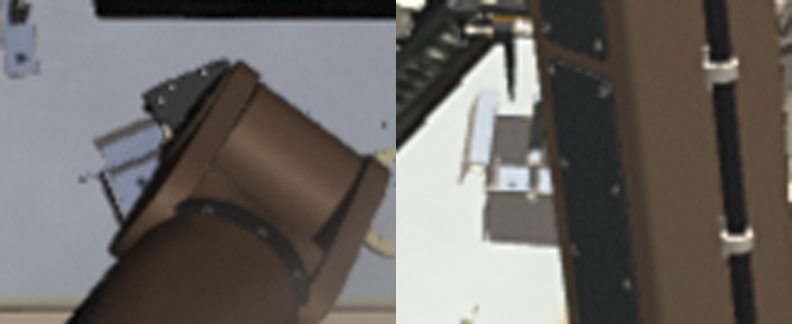

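The side view shows the gripper's back finger ahead of the lip at about (512,80), inside the bin opening. The arm hides the rest. I'll descend in small steps.

Call:
arm_command:
  delta_pos:
    - [0,-0.004,-0.04]
    - [0,-0.008,-0.08]
    - [0,-0.008,-0.12]
    - [0,-0.008,-0.15]
    - [0,-0.008,-0.18]
  delta_rot:
    - [0,0,0]
    - [0,0,0]
    - [0,0,0]
    - [0,0,0]
    - [0,0,0]
  claw: [0.47,0.47,0.47,0.47,0.47]

```text
t: 1.87
eef_pos: [417.4, -232.4, 109.4]
tcp_rot: [3.141, 0.0, 1.959]
ft_force: [-0.1, 0.3, -0.4]
opening: 0.528
grip_force: 0.0
```

Call:
arm_command:
  delta_pos:
    - [0,0.004,-0.03]
    - [0,0.008,-0.06]
    - [0,0.008,-0.092]
    - [0,0.008,-0.092]
    - [0,0.008,-0.092]
  delta_rot:
    - [0,0,0]
    - [0,0,0]
    - [0,0,0]
    - [0,0,0]
    - [0,0,0]
  claw: [0.47,0.47,0.47,0.47,0.47]

```text
t: 2.28
eef_pos: [417.4, -229.8, 86.3]
tcp_rot: [-3.141, -0.001, 1.961]
ft_force: [-0.5, -0.6, 0.3]
opening: 0.534
grip_force: 0.0
```

Call:
arm_command:
  delta_pos:
    - [0,0,0]
    - [0,0,0]
    - [0,0,0]
    - [0,0,0]
    - [0,0,0]
  delta_rot:
    - [0,0,0]
    - [0,0,0]
    - [0,0,0]
    - [0,0,0]
    - [0,0,0]
  claw: [0.6,0.7,0.8,0.9,1.0]

```text
t: 2.7
eef_pos: [417.6, -229.9, 86.9]
tcp_rot: [3.141, 0.0, 1.961]
ft_force: [-0.4, -0.3, 0.5]
opening: 0.236
grip_force: 0.0
```

Call:
arm_command:
  delta_pos:
    - [0,0,0]
    - [0,0,0]
    - [0,0,0]
    - [0,0,0]
    - [0,0,0]
  delta_rot:
    - [0,0,0]
    - [0,0,0]
    - [0,0,0]
    - [0,0,0]
    - [0,0,0]
  claw: [1,1,1,1,1]

```text
t: 3.12
eef_pos: [417.5, -229.8, 86.6]
tcp_rot: [-3.142, -0.0, 1.961]
ft_force: [1.6, 0.6, -2.1]
opening: 0.147
grip_force: 30.0
```

The grip is good: 14 mm opening and 30 N. Next I lift and carry the bin to a waypoint 60 mm in front of the rail, aligned with the rack.

Call:
arm_command:
  delta_pos:
    - [0,0,0.08]
    - [0,0,0.2]
    - [0,0,0.34]
    - [0,0,0.48]
    - [0,0,0.62]
  delta_rot:
    - [0,0,0]
    - [0,0,0]
    - [0,0,0]
    - [0,0,0]
    - [0,0,0]
  claw: [1,1,1,1,1]

```text
t: 3.53
eef_pos: [416.9, -229.5, 243.0]
tcp_rot: [-3.141, -0.001, 1.961]
ft_force: [0.3, -0.4, -4.2]
opening: 0.145
grip_force: 30.0
```

Call:
arm_command:
  delta_pos:
    - [0.01,0.06,0]
    - [0.03,0.16,0]
    - [0.05,0.27,0]
    - [0.07,0.38,0]
    - [0.08,0.5,0]
  delta_rot:
    - [0,0,-0.018]
    - [0,0,-0.036]
    - [0,0,-0.054]
    - [0,0,-0.072]
    - [0,0,-0.09]
  claw: [1,1,1,1,1]

```text
t: 3.95
eef_pos: [437.4, -103.9, 241.4]
tcp_rot: [-3.141, -0.0, 1.817]
ft_force: [-0.4, -0.2, -2.8]
opening: 0.144
grip_force: 30.0
```

Call:
arm_command:
  delta_pos:
    - [0.02,0.12,0]
    - [0.04,0.24,0]
    - [0.06,0.36,0]
    - [0.07,0.44,0]
    - [0.08,0.5,0]
  delta_rot:
    - [0,0,-0.02]
    - [0,0,-0.04]
    - [0,0,-0.06]
    - [0,0,-0.08]
    - [0,0,-0.098]
  claw: [1,1,1,1,1]

```text
t: 4.37
eef_pos: [457.0, 22.0, 241.4]
tcp_rot: [-3.141, -0.0, 1.665]
ft_force: [-0.5, 0.4, -3.1]
opening: 0.145
grip_force: 30.0
```

Call:
arm_command:
  delta_pos:
    - [0,0,0]
    - [0,0,0]
    - [0,0,0]
    - [0,0,0]
    - [0,0,0]
  delta_rot:
    - [0,0,0]
    - [0,0,0]
    - [0,0,0]
    - [0,0,0]
    - [0,0,0]
  claw: [1,1,1,1,1]

```text
t: 4.78
eef_pos: [457.4, 19.4, 241.6]
tcp_rot: [-3.141, 0.0, 1.665]
ft_force: [-0.2, 0.2, -4.5]
opening: 0.141
grip_force: 30.0
```

Run:
```python
from h import *
import cv2
for n,(r,c) in (("top",(130,230)),("side",(150,250))):
    a=read_camera(n)[r:r+110,c:c+110,::-1]; globals()[n]=cv2.resize(a,None,fx=3.6,fy=3.6,interpolation=cv2.INTER_CUBIC)
cv2.imwrite("pics/w1.png",cv2.hconcat([top,side]))
s=state();print(s["eef_pos"],s["tcp_rot"],s["opening"],s["ft_force"])
```

```text
[457.47869051  19.52061558 241.64231606] [3.14154711e+00 1.75570615e-05 1.66454482e+00] 0.14334601287250884 [ 0.4874228   0.09717625 -4.17283909]
```

View pics/w1.png

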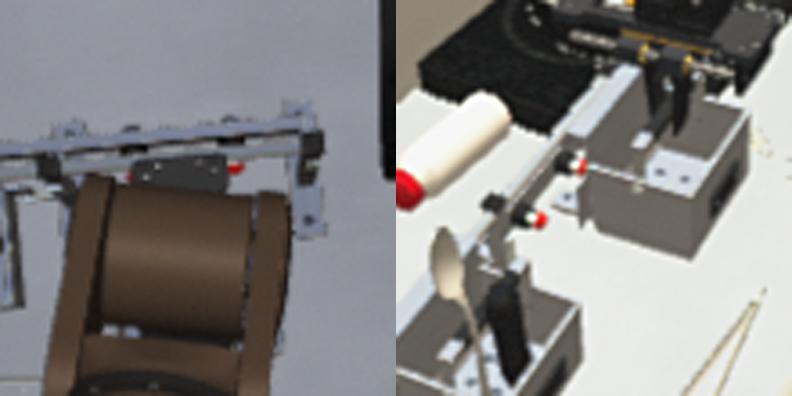

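The side view shows the held bin clear of the rack. Its front corners are at about (692,260) and (697,190), the right front rim at (750,112), and the pad at (722,188). I'll check the bin's pose in the grip against these.

Run:
```python
from h import *
z=155
o=[(692,260,-50,65,z),(697,190,-50,65,z+75),(750,112,-50,-65,z+75),(722,188,-55,0,z+34)]
ob=[((u-396)/3.6+250-.4,v/3.6+150-.4,*p) for u,v,*p in o]
s=fit({"side":ob},[457,20,.09])
e=world([457.4,19.5,.094],np.array(o)[:,2:]);print("expected px",((proj("side",e)-[250,150]+.4)*3.6+[396,0]).round().tolist())
r=[574,31,.094]
print("rail,caps,buf",((proj("side",world(r,[(0,50,190),(0,-60,190),(0,-108,204),(0,108,204),(-8,42,125),(-8,-42,125)]))-[250,150]+.4)*3.6+[396,0]).round().tolist())
```

```text
pose [4.59012e+02 1.65590e+01 1.06000e-01]
[[0.3, 0.0], [-1.5, 1.4], [-0.2, -1.1], [1.3, -0.2]]
expected px [[692.0, 263.0], [690.0, 198.0], [750.0, 111.0], [727.0, 190.0]]
rail,caps,buf [[529.0, 174.0], [586.0, 106.0], [608.0, 67.0], [494.0, 201.0], [547.0, 224.0], [589.0, 171.0]]
```

The bin sits in the grip as expected. I move forward 55 mm, so the rail sits mid-mouth of the flared lip, and then start down.

Call:
arm_command:
  delta_pos:
    - [0.04,0.004,0]
    - [0.085,0.008,0]
    - [0.13,0.012,0]
    - [0.175,0.017,0]
    - [0.219,0.021,0]
  delta_rot:
    - [0,0,0]
    - [0,0,0]
    - [0,0,0]
    - [0,0,0]
    - [0,0,0]
  claw: [1,1,1,1,1]

```text
t: 5.3
eef_pos: [513.8, 25.5, 241.5]
tcp_rot: [3.142, -0.0, 1.666]
ft_force: [0.3, 0.3, -3.4]
opening: 0.139
grip_force: 30.0
```

Call:
arm_command:
  delta_pos:
    - [0,0,-0.02]
    - [0,0,-0.05]
    - [0,0,-0.08]
    - [0,0,-0.1]
    - [0,0,-0.1]
  delta_rot:
    - [0,0,0]
    - [0,0,0]
    - [0,0,0]
    - [0,0,0]
    - [0,0,0]
  claw: [1,1,1,1,1]

```text
t: 5.72
eef_pos: [511.3, 25.4, 215.3]
tcp_rot: [-3.139, -0.0, 1.665]
ft_force: [-0.6, 0.1, -3.3]
opening: 0.143
grip_force: 30.0
```

Run:
```python
from h import *
import cv2
for n,(r,c) in (("top",(130,230)),("side",(140,250))):
    a=read_camera(n)[r:r+110,c:c+110,::-1]; globals()[n]=cv2.resize(a,None,fx=3.6,fy=3.6,interpolation=cv2.INTER_CUBIC)
cv2.imwrite("pics/w2.png",cv2.hconcat([top,side]))
s=state();print(s["eef_pos"],s["tcp_rot"],s["opening"],s["ft_force"])
```

```text
[511.99123132  25.34895903 216.52520248] [-3.14122105e+00 -6.99900126e-05  1.66535297e+00] 0.14487029168576343 [ 0.09789633  0.59467547 -2.47443715]
```

View pics/w2.png

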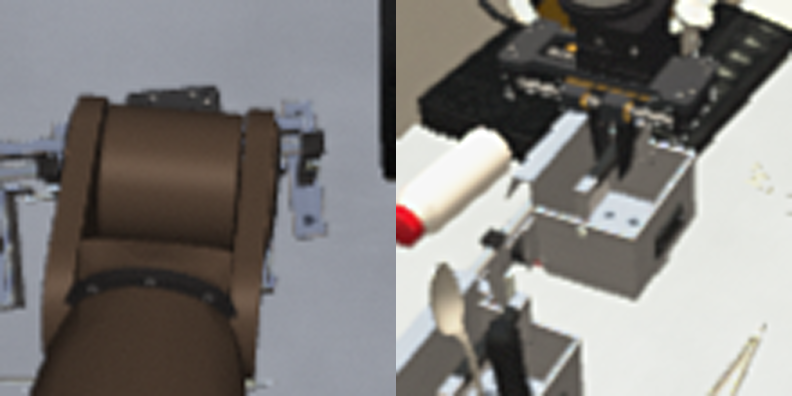

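The lip's left end at about (515,185) lies above and behind the rail at (528,205), with the back plate ahead of it, so the mouth straddles the rail. I'll descend slowly, watching the force.

Call:
arm_command:
  delta_pos:
    - [0,0,-0.02]
    - [0,0,-0.04]
    - [0,0,-0.06]
    - [0,0,-0.08]
    - [0,0,-0.08]
  delta_rot:
    - [0,0,0]
    - [0,0,0]
    - [0,0,0]
    - [0,0,0]
    - [0,0,0]
  claw: [1,1,1,1,1]

```text
t: 6.23
eef_pos: [511.8, 25.4, 195.5]
tcp_rot: [-3.14, -0.0, 1.665]
ft_force: [-0.3, -0.1, -3.6]
opening: 0.144
grip_force: 30.0
```

Call:
arm_command:
  delta_pos:
    - [0.003,0,-0.01]
    - [0.006,0.001,-0.02]
    - [0.01,0.001,-0.03]
    - [0.012,0.001,-0.04]
    - [0.012,0.001,-0.04]
  delta_rot:
    - [0,0,0]
    - [0,0,0]
    - [0,0,0]
    - [0,0,0]
    - [0,0,0]
  claw: [1,1,1,1,1]

```text
t: 6.65
eef_pos: [515.2, 25.6, 186.2]
tcp_rot: [-3.141, -0.0, 1.665]
ft_force: [0.0, 0.5, -2.8]
opening: 0.146
grip_force: 30.0
```

Call:
arm_command:
  delta_pos:
    - [0.002,0,-0.008]
    - [0.004,0,-0.014]
    - [0.006,0,-0.02]
    - [0.006,0,-0.025]
    - [0.006,0,-0.025]
  delta_rot:
    - [0,0,0]
    - [0,0,0]
    - [0,0,0]
    - [0,0,0]
    - [0,0,0]
  claw: [1,1,1,1,1]

```text
t: 7.07
eef_pos: [516.7, 25.6, 180.2]
tcp_rot: [-3.141, -0.0, 1.665]
ft_force: [-0.6, -0.7, -3.3]
opening: 0.149
grip_force: 30.0
```

Call:
arm_command:
  delta_pos:
    - [0,0,-0.004]
    - [0,0,-0.008]
    - [0,0,-0.012]
    - [0,0,-0.014]
    - [0,0,-0.014]
  delta_rot:
    - [0,0,0]
    - [0,0,0]
    - [0,0,0]
    - [0,0,0]
    - [0,0,0]
  claw: [1,1,1,1,1]

```text
t: 7.48
eef_pos: [516.7, 25.6, 176.8]
tcp_rot: [3.142, -0.0, 1.665]
ft_force: [-0.1, 0.5, -4.1]
opening: 0.145
grip_force: 30.0
```

Call:
arm_command:
  delta_pos:
    - [0,0,-0.003]
    - [0,0,-0.006]
    - [0,0,-0.008]
    - [0,0,-0.008]
    - [0,0,-0.008]
  delta_rot:
    - [0,0,0]
    - [0,0,0]
    - [0,0,0]
    - [0,0,0]
    - [0,0,0]
  claw: [1,1,1,1,1]

```text
t: 7.9
eef_pos: [516.8, 25.6, 175.6]
tcp_rot: [3.141, 0.0, 1.665]
ft_force: [-4.3, -0.7, 6.3]
opening: 0.147
grip_force: 30.0
```

Contact: the lip is seated, at about +10 N vertical. I'll ease off 1 mm and open the gripper to about 47 mm.

Call:
arm_command:
  delta_pos:
    - [0,0,0.002]
    - [0,0,0.003]
    - [0,0,0.003]
    - [0,0,0.003]
    - [0,0,0.003]
  delta_rot:
    - [0,0,0]
    - [0,0,0]
    - [0,0,0]
    - [0,0,0]
    - [0,0,0]
  claw: [1,1,0.8,0.7,0.6]

```text
t: 8.32
eef_pos: [516.9, 25.6, 175.6]
tcp_rot: [3.141, 0.0, 1.665]
ft_force: [-0.4, 0.1, -0.1]
opening: 0.285
grip_force: 0.0
```

Call:
arm_command:
  delta_pos:
    - [0,0,0]
    - [0,0,0]
    - [0,0,0]
    - [0,0,0]
    - [0,0,0]
  delta_rot:
    - [0,0,0]
    - [0,0,0]
    - [0,0,0]
    - [0,0,0]
    - [0,0,0]
  claw: [0.5,0.5,0.5,0.5,0.5]

```text
t: 8.73
eef_pos: [516.8, 25.6, 175.6]
tcp_rot: [3.142, 0.0, 1.665]
ft_force: [0.5, 0.2, -0.2]
opening: 0.499
grip_force: 0.0
```

Call:
arm_command:
  delta_pos:
    - [0,0,0]
    - [0,0,0]
    - [0,0,0]
    - [0,0,0]
    - [0,0,0]
  delta_rot:
    - [0,0,0]
    - [0,0,0]
    - [0,0,0]
    - [0,0,0]
    - [0,0,0]
  claw: [0.5,0.5,0.5,0.5,0.5]

```text
t: 9.15
eef_pos: [516.8, 25.6, 175.7]
tcp_rot: [3.141, 0.0, 1.665]
ft_force: [0.3, -0.6, 0.2]
opening: 0.5
grip_force: 0.0
```

Released and unloaded. I lift clear of the handle, back off, turn the tool 90° so its narrow side faces the bin, and check the hang.

Call:
arm_command:
  delta_pos:
    - [0,0,0.04]
    - [0,0,0.1]
    - [0,0,0.18]
    - [0,0,0.28]
    - [0,0,0.38]
  delta_rot:
    - [0,0,0]
    - [0,0,0]
    - [0,0,0]
    - [0,0,0]
    - [0,0,0]
  claw: [0.5,0.5,0.5,0.5,0.5]

```text
t: 9.57
eef_pos: [516.5, 25.6, 272.3]
tcp_rot: [-3.141, -0.0, 1.665]
ft_force: [0.5, 0.3, 0.2]
opening: 0.503
grip_force: 0.0
```

Call:
arm_command:
  delta_pos:
    - [-0.04,-0.004,0.02]
    - [-0.08,-0.008,0.04]
    - [-0.12,-0.012,0.04]
    - [-0.16,-0.016,0.04]
    - [-0.2,-0.02,0.04]
  delta_rot:
    - [0,0,-0.066]
    - [0,0,-0.132]
    - [0,0,-0.198]
    - [0,0,-0.264]
    - [0,0,-0.33]
  claw: [0.5,0.6,0.7,0.8,1]

```text
t: 9.98
eef_pos: [466.2, 20.6, 281.5]
tcp_rot: [3.141, -0.0, 1.142]
ft_force: [-0.7, 0.6, -0.7]
opening: 0.273
grip_force: 0.0
```

Call:
arm_command:
  delta_pos:
    - [-0.04,-0.004,0]
    - [-0.08,-0.008,0]
    - [-0.12,-0.012,0]
    - [-0.16,-0.016,0]
    - [-0.18,-0.018,0]
  delta_rot:
    - [0,0,-0.067]
    - [0,0,-0.134]
    - [0,0,-0.201]
    - [0,0,-0.268]
    - [0,0,-0.335]
  claw: [1,1,1,1,1]

```text
t: 10.4
eef_pos: [420.8, 16.1, 281.5]
tcp_rot: [3.141, -0.0, 0.616]
ft_force: [0.2, -0.4, -0.4]
opening: 0.008
grip_force: 0.0
```

Call:
arm_command:
  delta_pos:
    - [0,0,0]
    - [0,0,0]
    - [0,0,0]
    - [0,0,0]
    - [0,0,0]
  delta_rot:
    - [0,0,-0.067]
    - [0,0,-0.134]
    - [0,0,-0.201]
    - [0,0,-0.268]
    - [0,0,-0.335]
  claw: [1,1,1,1,1]

```text
t: 10.82
eef_pos: [421.7, 16.1, 281.5]
tcp_rot: [3.141, -0.001, 0.089]
ft_force: [0.2, 0.1, 0.5]
opening: 0.001
grip_force: 0.0
```

Run:
```python
from h import *
import cv2
for n,(r,c) in (("top",(130,230)),("side",(140,250))):
    a=read_camera(n)[r:r+110,c:c+110,::-1]; globals()[n]=cv2.resize(a,None,fx=3.6,fy=3.6,interpolation=cv2.INTER_CUBIC)
cv2.imwrite("pics/w3.png",cv2.hconcat([top,side]))
s=state();print(s["eef_pos"],s["tcp_rot"],s["joints"],s["opening"],s["ft_force"])
r=[574,31,.094]; b=world(r,[(-57,0,0)])[0]; b=[b[0],b[1],.094]
P=world(b,[(-50,65,91),(-50,65,166),(-50,-65,166),(-55,0,125),(78,65,171),(-55,28,112),(-55,-28,138)])
print("expected side",((proj("side",P)-[250,140]+.4)*3.6+[396,0]).round().tolist(),"top",((proj("top",P)-[230,130]+.4)*3.6).round().tolist(),P[3])
```

```text
[421.72219798  16.11618676 281.34361931] [ 3.14134266e+00 -6.71141662e-04  9.27630864e-02] [-1.18527447e-01  1.20768786e-01  1.92422311e+00 -1.16587547e-04
  1.09589212e+00  1.35955915e+00] 0.0018061476684019394 [-0.27522004 -1.06994736 -0.84771188]
expected side [[633.0, 332.0], [629.0, 271.0], [690.0, 186.0], [667.0, 262.0], [503.0, 229.0], [654.0, 291.0], [679.0, 233.0]] top [[125.0, 303.0], [117.0, 296.0], [274.0, 282.0], [198.0, 299.0], [104.0, 143.0], [166.0, 303.0], [230.0, 295.0]] [462.49445176  20.48749739 125.        ]
```

View pics/w3.png

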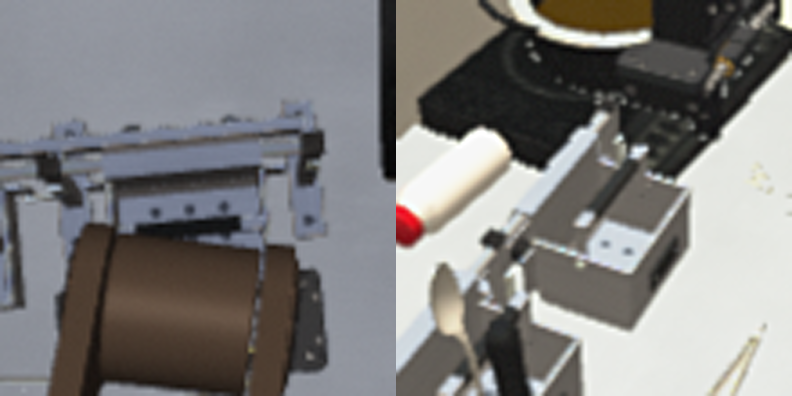

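The bin hangs plumb in mid-bay: the lip spans about 107–258 px with the caps at 50 and 312, and the side corners match the prediction within about 1 px of image. The pad is at about (664,262), world (462.5, 20.5, 125). I descend in front of it with closed fingers and a slight forward tilt of the tips.

Call:
arm_command:
  delta_pos:
    - [0,0,-0.06]
    - [0,0,-0.14]
    - [0,0,-0.22]
    - [0,0,-0.3]
    - [0,0.002,-0.38]
  delta_rot:
    - [0.002,-0.02,0]
    - [0.004,-0.04,0]
    - [0.006,-0.06,0]
    - [0.0085,-0.09,0]
    - [0.0085,-0.09,0]
  claw: [1,1,1,1,1]

```text
t: 11.33
eef_pos: [420.9, 16.7, 185.4]
tcp_rot: [3.141, -0.145, 0.099]
ft_force: [1.1, -1.1, 0.1]
opening: 0.008
grip_force: 0.0
```

Call:
arm_command:
  delta_pos:
    - [0,0,-0.08]
    - [0,0,-0.16]
    - [0,0,-0.22]
    - [0,0,-0.256]
    - [0,0,-0.256]
  delta_rot:
    - [0,0,0]
    - [0,0,0]
    - [0,0,0]
    - [0,0,0]
    - [0,0,0]
  claw: [1,1,1,1,1]

```text
t: 11.75
eef_pos: [421.2, 16.7, 120.5]
tcp_rot: [3.142, -0.139, 0.098]
ft_force: [-0.4, -0.3, 0.0]
opening: 0.007
grip_force: 0.0
```

Call:
arm_command:
  delta_pos:
    - [0.02,0.002,0]
    - [0.04,0.004,0]
    - [0.06,0.006,0]
    - [0.08,0.007,0]
    - [0.08,0.007,0]
  delta_rot:
    - [0,0,0]
    - [0,0,0]
    - [0,0,0]
    - [0,0,0]
    - [0,0,0]
  claw: [1,1,1,1,1]

```text
t: 12.17
eef_pos: [443.2, 18.4, 122.2]
tcp_rot: [3.141, -0.144, 0.095]
ft_force: [0.2, 0.5, 0.3]
opening: 0.005
grip_force: 0.0
```

Call:
arm_command:
  delta_pos:
    - [0.006,0.0005,0]
    - [0.012,0.001,0]
    - [0.018,0.0015,0]
    - [0.024,0.002,0]
    - [0.03,0.003,0]
  delta_rot:
    - [0,0,0]
    - [0,0,0]
    - [0,0,0]
    - [0,0,0]
    - [0,0,0]
  claw: [1,1,1,1,1]

```text
t: 12.58
eef_pos: [449.3, 19.1, 121.7]
tcp_rot: [3.141, -0.142, 0.095]
ft_force: [-0.2, 0.1, -0.1]
opening: 0.002
grip_force: 0.0
```

Call:
arm_command:
  delta_pos:
    - [0.002,0,0]
    - [0.004,0,0]
    - [0.006,0.0005,0]
    - [0.008,0.0008,0]
    - [0.008,0.0008,0]
  delta_rot:
    - [0,0,0]
    - [0,0,0]
    - [0,0,0]
    - [0,0,0]
    - [0,0,0]
  claw: [1,1,1,1,1]

```text
t: 13.0
eef_pos: [451.3, 19.3, 121.7]
tcp_rot: [3.141, -0.142, 0.095]
ft_force: [-0.2, 0.6, -0.3]
opening: 0.005
grip_force: 0.0
```

Call:
arm_command:
  delta_pos:
    - [0.002,0,0]
    - [0.004,0,0]
    - [0.006,0.0005,0]
    - [0.008,0.0008,0]
    - [0.008,0.0008,0]
  delta_rot:
    - [0,0,0]
    - [0,0,0]
    - [0,0,0]
    - [0,0,0]
    - [0,0,0]
  claw: [1,1,1,1,1]

```text
t: 13.42
eef_pos: [452.8, 19.5, 121.5]
tcp_rot: [-3.142, -0.141, 0.095]
ft_force: [-2.3, -0.6, -0.3]
opening: 0.003
grip_force: 1.1
```

Contact at x ≈ 452.5. I go on in 1–2 mm steps.

Call:
arm_command:
  delta_pos:
    - [0.002,0,0]
    - [0.004,0.0004,0]
    - [0.006,0.0006,0]
    - [0.006,0.0006,0]
    - [0.006,0.0006,0]
  delta_rot:
    - [0,0,0]
    - [0,0,0]
    - [0,0,0]
    - [0,0,0]
    - [0,0,0]
  claw: [1,1,1,1,1]

```text
t: 13.83
eef_pos: [453.8, 19.8, 121.3]
tcp_rot: [-3.141, -0.14, 0.095]
ft_force: [-5.5, -0.4, -1.3]
opening: 0.003
grip_force: 2.9
```

Call:
arm_command:
  delta_pos:
    - [0.002,0,0]
    - [0.004,0.0004,0]
    - [0.006,0.0006,0]
    - [0.007,0.0007,0]
    - [0.007,0.0007,0]
  delta_rot:
    - [0,0,0]
    - [0,0,0]
    - [0,0,0]
    - [0,0,0]
    - [0,0,0]
  claw: [1,1,1,1,1]

```text
t: 14.25
eef_pos: [454.7, 20.0, 121.0]
tcp_rot: [-3.141, -0.138, 0.095]
ft_force: [-8.1, -1.2, -1.9]
opening: 0.003
grip_force: 4.3
```

Call:
arm_command:
  delta_pos:
    - [0,0,0]
    - [0,0,0]
    - [0,0,0]
    - [0,0,0]
    - [0,0,0]
  delta_rot:
    - [0,0,0]
    - [0,0,0]
    - [0,0,0]
    - [0,0,0]
    - [0,0,0]
  claw: [1,1,1,1,1]

```text
t: 14.67
eef_pos: [454.7, 20.0, 121.0]
tcp_rot: [-3.141, -0.138, 0.095]
ft_force: [-8.5, -0.1, -2.1]
opening: 0.008
grip_force: 4.3
```

Call:
arm_command:
  delta_pos:
    - [0.002,0.0002,0]
    - [0.004,0.0004,0]
    - [0.005,0.0005,0]
    - [0.005,0.0005,0]
    - [0.005,0.0005,0]
  delta_rot:
    - [0,0,0]
    - [0,0,0]
    - [0,0,0]
    - [0,0,0]
    - [0,0,0]
  claw: [1,1,1,1,1]

```text
t: 15.08
eef_pos: [455.4, 20.2, 120.7]
tcp_rot: [-3.141, -0.136, 0.095]
ft_force: [-10.7, -0.6, -2.0]
opening: 0.01
grip_force: 5.3
```

Call:
arm_command:
  delta_pos:
    - [0,0,0]
    - [0,0,0]
    - [0,0,0]
    - [0,0,0]
    - [0,0,0]
  delta_rot:
    - [0,0,0]
    - [0,0,0]
    - [0,0,0]
    - [0,0,0]
    - [0,0,0]
  claw: [1,1,1,1,1]

```text
t: 15.5
eef_pos: [455.4, 20.2, 120.8]
tcp_rot: [-3.141, -0.136, 0.095]
ft_force: [-9.9, -1.3, -2.9]
opening: 0.003
grip_force: 5.3
```

Run:
```python
from h import *
import cv2
F=[]
for i in range(8):
    im=read_camera("side");F.append(state()["ft_force"])
print(np.mean(F,0),np.std(F,0),state()["eef_pos"],state()["t"],state()["moment"])
cv2.imwrite("pics/p1.png",cv2.resize(im[140:250,250:380,::-1],None,fx=5,fy=5,interpolation=cv2.INTER_CUBIC))
```

```text
[-10.61193423  -1.65009687  -1.90163007] [0.48270129 0.52373101 0.57700088] [455.40964715  20.22385508 120.80223163] 15.9 [-0.21882561  2.06355077 -0.0101342 ]
```

View pics/p1.png

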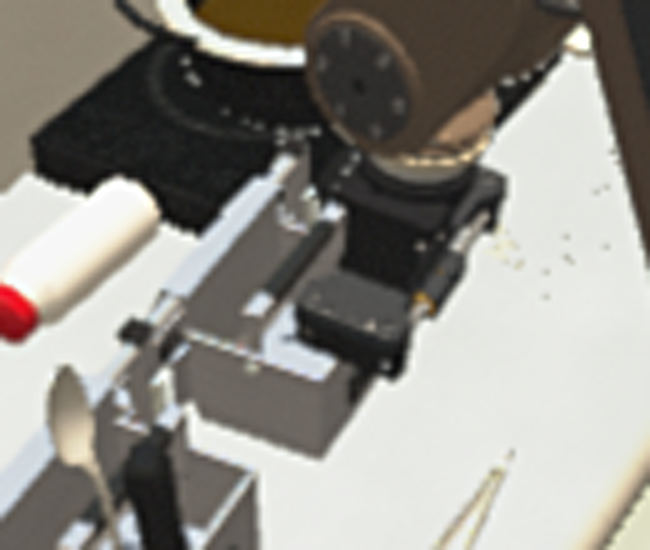

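The picture shows the bin still on the rail, square and plumb, with the fingertips on the pad and the gripper body clear of the rim. The push is a steady 10.7 N after about 3 mm of travel from contact, so I'm handing in.

```bash
python3 -c "
from cell import *
print(job_done())"
```

```text
the job is handed in; nothing more can be done
None
```

The bin hangs by its lip on the upper rail in the middle of the free bay, and I handed in with closed fingertips pressing the pad at a steady 10–11 N, the buffers in by roughly 3–4 mm (estimated from fingertip travel and force); tongs, tape and timer were left untouched.

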